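Seat a milling blank against the work stop

TASK

Load the long aluminium block into the nest on the flat milling pallet: stand it between the two low guide rails, lengthwise along them, and slide it along until you feel its end press against the sprung pad of the work stop. The stop is only finger-tight, so touch it gently and do not shove it along; leave the block flat on the pallet, square between the rails and touching the pad.

Things in the scene. Friction and masses are not known exactly. Their poses are not given: they have to be found in the camera images.
- blank_center (a point): Centre of the loose long aluminium block (rectangular, 80 mm along its x, 40 mm along its y, 60 mm high along z, about 0.4 to 0.6 kg), the point half-way up, 30 mm above its underside. It stands on the bench on its 80 x 40 mm face, at any heading; its two ends are alike. Grip it across its 40 mm width in its upper half, so that the fingers stay above the guide rails. Shorter, lower or round aluminium pieces standing near it are other stock.
- pallet: Fixed flat aluminium plate, 260 mm (x) by 160 mm (y), 20 mm thick, lying on the bench; origin at the centre of its underside. Two dark steel guide rails run along its x, 125 mm either way from the middle, 8 mm high above the plate's top and 10 mm wide, with 60 mm free between them (inner faces at y = -30 and +30 mm), so the 40 mm wide block has 10 mm play on each side.
- pad_face (a point): Middle of the face of the sprung black pad (50 mm wide, 36 mm high) on the steel work stop (40 mm high) between the rails, 20 mm above the plate's top, 10 to 60 mm to the +x side of its middle; axes as the pallet's. The face looks to -x: push the block towards +x. The pad gives 1 mm per newton, 8 mm at most, and springs back; the stop slips at 20 N. Dragging the block flat takes up to 5 N.
Not all that is in view belongs to the job. What is shaped like the part that bears blank_center but yellow is not meant.

How it is judged (in metres and radians):
On the way:
1. the block, standing in the nest, is pressed against the stop (more than 1 N for 0.05 s) (contact force between blank and pad above 1 N and z of blank_center in the frame of pallet below 0.06 m and angle between blank_center's own z axis and vertical below 0.15 rad), for 0.05 s.
At the end, for the whole second after the job is handed in: The long block rests flat on the pallet (centre 44 to 55 mm above the pallet's underside, upright within 6 degrees), within 15 mm of the middle of the nest and 10 degrees of the rails' direction, its centre 30 to 48 mm from the pad's face (touching is 40 mm), at rest (x of blank_center in the frame of pad_face between -0.048 and -0.03 m and y of blank_center in the frame of pallet between -0.015 and 0.015 m and z of blank_center in the frame of pallet between 0.044 and 0.055 m and angle between the x axis of blank_center and the x axis of pallet, either way round below 0.1745 rad and angle between blank_center's own z axis and vertical below 0.1 rad and linear speed of blank below 0.02 m/s).
It fails at once if the stop is shoved along (its pad is pushed more than 18 mm from where it stood, 8 mm of which is the spring) (distance of pad_face from where it was at the start of the episode above 0.018 m).
It also fails if it takes over 42 s, if anything falls off the work surface, if the arm or the gripper's body presses on something with over 40 N, if the wrist force passes 120 N, or if a joint passes its speed limit or range.

ROBOT

A 6-joint arm with a two-finger parallel gripper is mounted at the origin on the work surface. World frame = base frame: x ahead of the robot, y to its left, z up, the work surface at z = 0. Lengths are in m, angles in degrees, forces in N, time in s.
With the tool pointing down it reaches from about 0.25 to 0.725 m from the base axis. Payload 9.7 kg.
Tool frame: the origin (TCP) lies on the centre line of the jaws, within the pads' length; the fingertips stand bot.nose_length ahead of it and the grasp point (between the pads) lies 11 mm behind it (bot.nose_length is the distance from the TCP to the fingertips, in m); z points along the fingers, y is the line along which they close (so a half turn about z gives the same grasp; the last joint's range is limited). The gripper opens to 85 mm and grips with 20 to 120 N. Pads are 22 mm wide; open, the fingers measure 114 mm over their backs; the gripper's body (76 mm by 85 mm) begins 54 mm behind the grasp point. The pads swing forward as they close: fully open they stand 13 mm farther back than shut.
Start: joints at [0, 4.979, 10.078, 95.1, 0, 90], TCP at [0.55, -0, 0.239] pointing down, gripper open.
Joint ranges: [-179.16, 179.16], [-48.56, 103.87], [-65.8, 70.77], [-126.05, 130.52], [-82.76, 87.17], [-180, 180]. Speed limits (degrees/s): [127.2, 127.2, 147.25, 180, 180, 180].

INTERFACE

Orientations are given as [roll, pitch, yaw] about the fixed x, y, z axes, in that order (R = Rz(yaw) Ry(pitch) Rx(roll)).
In Python, from workcell import bot gives the robot as it stands. The module is installed in compiled form; this text tells all that it offers.
- The arm moves only by the shell command python3 -m inch 'ROWS' [OPENING] [FORCE]. ROWS is JSON, a list of rows, each a list of 4 numbers: the shift along the world's x, y, z in cm, then the turn about the world's z in degrees. A call has exactly 8 rows; each row is the pose to reach, as a shift and turn from the pose commanded when the call began; what a row does not reach only later rows make up. A row lasts 1/8 s, in which the tool goes at most 62.5 mm and 10.7 degrees, less where a joint would pass 70% of its speed; a pose out of reach is approached as far as the arm can. A call with a gripper value outside its range is refused whole. OPENING is the finger opening in cm, from 0 to 8.54, set as the call begins (- or left out, the last holds). The fingers move at their own pace and stop on an object; FORCE is the grip in N (left out, the last holds). Time passes only in rows, so rows that repeat a pose let the fingers close, or fill a call up. It gives the time, the measured TCP pose, the force, the opening and the grip force at its end, in the units of the state.
- bot.get_obs(): the state, without advancing time (a new reading comes with each control period).
- bot.camera(name): name is "scene" or "side" or "wrist"; returns a dict with "img" (400x640x3 uint8, red, green, blue), "fovy" (degrees; the focal length in pixels is half the picture's height over the tangent of half this angle, whatever the lens; pixels are square), "cx", "cy" (the principal point, pixels), "R" (3x3) and "t" (3): a world point X has camera coordinates R X + t; the wrist camera has in their place "mount" (4x4, takes a point from camera to tool coordinates, whose origin is the TCP and whose axes are the flange's). Camera axes: x right, y down, z forward; pixel columns grow to the right and rows downward; lengths in m; the calibration is good to about 2 mm. The wrist camera is an equidistant fisheye: a pixel r from the principal point sees the ray r / f radians off the axis. A picture is of the moment at which its call begins: read the wrist's pose just before it. There is no depth.
- bot.job_done(): hands the job in; it is judged then, once.
Trained networks look in a picture, given as the dict that the camera call returned (one of the last four; its "shot" number tells which), for a name from the list of things; names that differ only in an ending like _2 or _b are one class to them, and where a whole thing is asked for, a point or a joint stands for the part that bears it (a point fixed in the world has none). Each returns a list of dicts, best first, with "score" (0 to 1); they miss things now and then, are a little off and sometimes report something else, mostly with a low value. They report only what shows in the picture. A call takes as long as a camera call. They do not tell look-alikes from the thing itself.
- bot.find_in(thing, picture): "point" ([column, row] in pixels, amid what is visible of it).
- bot.landmark_of(thing, picture): "point" ([column, row] in pixels: a listed point, or the origin of a listed thing).
The state is a dict: "time": time; "q": joint angles; "qd": joint speeds; "joint_efforts": joint torques, N m; "ee_pos": TCP position; "tcp_rot": TCP orientation; "wrist_force": force on the tool from outside, world axes, zero at the start; "torque": the same for the moment, N m; "opening": finger opening in m; "grasp_force": force on a finger pad.
Only numpy, scipy, OpenCV 4.12 (cv2) and the standard library are available. Lean on these libraries where they do the work, as an engineer would, in place of code of your own. Each camera call takes 0.05 s, during which the arm holds its last target. There are 200 camera calls.

## Working session

There is one attempt and no reset: what is moved stays moved. The work goes in short steps, Python scripts to look and compute and a shell command to move; the robot and the scene stay as the last step left them, time stands still between calls to the robot, and variables do not carry over. Pictures are saved under pics/ and viewed, at most 10 in all, crops included, and the job is handed in when it is done.

```bash
mkdir -p pics
cat > h.py <<'E'
import numpy as np, cv2
from workcell import bot
def ray(c,p):
    f=c["img"].shape[0]/2/np.tan(np.radians(c["fovy"])/2)
    R=np.array(c["R"]);t=np.array(c["t"])
    d=R.T@np.array([(p[0]-c["cx"])/f,(p[1]-c["cy"])/f,1]);o=-R.T@t
    return o,d
def atz(c,p,z):
    o,d=ray(c,p);return o+d*(z-o[2])/d[2]
def proj(c,X):
    f=c["img"].shape[0]/2/np.tan(np.radians(c["fovy"])/2)
    q=np.array(c["R"])@np.array(X)+np.array(c["t"]);return [c["cx"]+f*q[0]/q[2],c["cy"]+f*q[1]/q[2]]
def save(n,img): cv2.imwrite("pics/"+n,img[:,:,::-1])
E
python3 - <<'E'
from h import *
for n in("scene","side"):
    c=bot.camera(n); save(n+"0.png",c["img"])
    print(n,c["fovy"],-np.array(c["R"]).T@np.array(c["t"]))
    for th,z in(("blank_center",.03),("pallet",0),("pad_face",.04)):
        for d in bot.landmark_of(th,c)[:4]: print(th,np.round(d["point"]),round(d["score"],2),atz(c,d["point"],z).round(3))
o=bot.get_obs();print(o["time"],bot.nose_length,o["tcp_rot"])
E
```

```text
scene 47.927806550285396 [ 0.9176836  -0.46435167  0.87482294]
blank_center [250. 249.] 0.97 [ 0.518 -0.3    0.03 ]
blank_center [248. 202.] 0.6 [ 0.424 -0.236  0.03 ]
blank_center [215. 308.] 0.56 [ 0.576 -0.424  0.03 ]
pallet [423. 146.] 0.98 [0.555 0.199 0.   ]
pad_face [441. 143.] 0.55 [0.593 0.208 0.04 ]
side 55.55238658781921 [ 0.47076814 -0.71870655  0.42643023]
blank_center [256. 255.] 0.85 [ 0.414 -0.225  0.03 ]
blank_center [327. 279.] 0.66 [ 0.522 -0.295  0.03 ]
blank_center [378. 348.] 0.62 [ 0.569 -0.423  0.03 ]
pallet [315. 159.] 0.62 [0.55  0.197 0.   ]
pad_face [331. 144.] 0.56 [0.593 0.194 0.04 ]
0.4 0.008 [-1.79991012e+02 -7.34584457e-04  9.00000134e+01]
```

View pics/scene0.png

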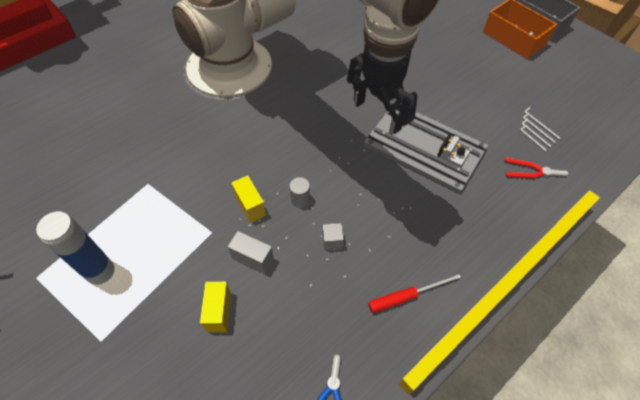

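View pics/side0.png

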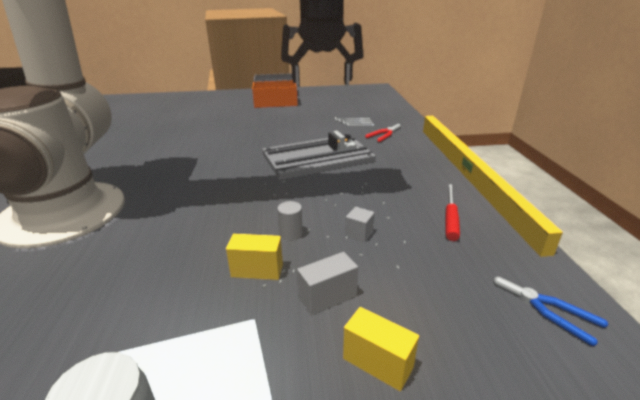

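The scene view shows the grey long block at about (250,249). Things it could be taken for: yellow blocks at (248,200) and (215,307), a round grey piece at (299,192) and a short cube at (333,236). The side view agrees, with the grey long block at (327,281). The pallet is at scene (423,146), with the stop near (455,150). I'll check this choice with one close crop.

Run:
```python
from h import *
a=bot.camera("scene");b=bot.camera("side")
def cr(c,x,y,w,h,s): return cv2.resize(c["img"][y:y+h,x:x+w],None,fx=s,fy=s,interpolation=cv2.INTER_CUBIC)
top=np.hstack([cr(a,215,220,80,60,5),cr(b,285,245,80,60,5)])
bot_=np.hstack([cr(a,360,95,133,100,3),cr(b,255,115,133,100,3)])
save("crop.png",np.vstack([top,cv2.resize(bot_,(800,300))]))
```

```text
(no output)
```

View pics/crop.png

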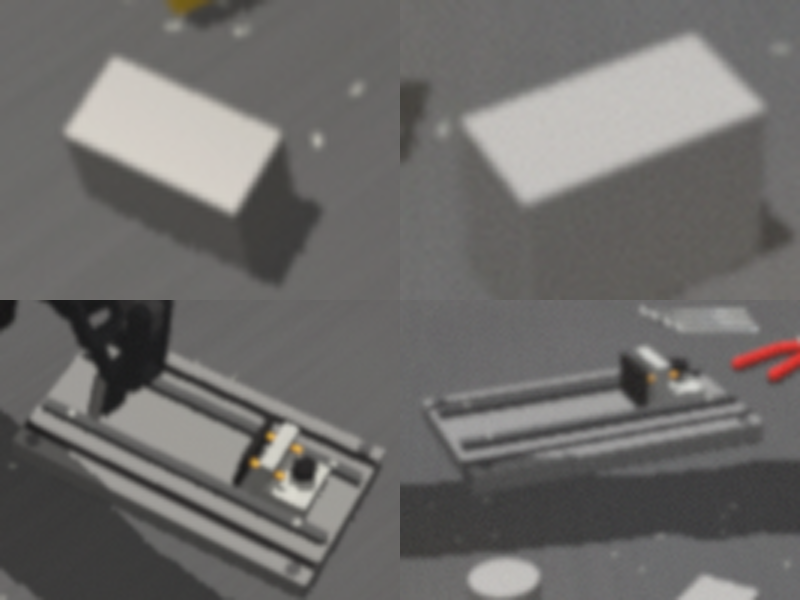

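The crop confirms it: the chosen piece is a plain grey rectangular block with a 2:1 top. The pallet shows its rails, and the pad's dark face looks towards the robot's side (-x).

Run:
```python
from h import *
a=bot.camera("scene");b=bot.camera("side")
def rect(c,P,z):
    W=np.array([atz(c,p,z)[:2] for p in P]);n=len(P)
    print(W.round(4).tolist(),"mean",W.mean(0).round(4))
    for i in range(n):
        d=W[(i+1)%n]-W[i];print("  len",np.hypot(*d).round(4),"ang",np.degrees(np.arctan2(d[1],d[0])).round(1))
S=lambda u,v:(360+u/3.0075,95+(v-300)/3); D=lambda u,v:(255+(u-400)/3.0075,115+(v-300)/3)
rect(a,[(237.6,231.2),(227.8,246.4),(262,262.8),(271.2,246.2)],.06)
rect(b,[(297.4,269.4),(344,251.6),(358.2,266.4),(310.4,286.2)],.06)
print("pallet");rect(a,[S(383,453),S(308,583),S(22,432)],.02)
rect(b,[D(425,403),D(465,462),D(762,420)],.02)
print("rail");rect(a,[S(45,403),S(325,538)],.028);rect(b,[D(460,445),D(735,403)],.028)
print("stop pad top",[atz(a,S(*p),.058)[:2].round(4) for p in((272,422),(238,478))])
```

```text
[[0.4834, -0.3012], [0.4988, -0.336], [0.5719, -0.3057], [0.5551, -0.27]] mean [ 0.5273 -0.3032]
  len 0.0381 ang -66.1
  len 0.0792 ang 22.5
  len 0.0395 ang 115.3
  len 0.0782 ang -156.5
[[0.4785, -0.3021], [0.5513, -0.2702], [0.5662, -0.3059], [0.4942, -0.338]] mean [ 0.5226 -0.3041]
  len 0.0794 ang 23.7
  len 0.0387 ang -67.3
  len 0.0788 ang -155.9
  len 0.0391 ang 113.6
pallet
[[0.666, 0.3041], [0.7078, 0.1583], [0.4596, 0.0968]] mean [0.6111 0.1864]
  len 0.1516 ang -74.0
  len 0.2557 ang -166.1
  len 0.2925 ang 45.1
[[0.4149, 0.231], [0.4494, 0.1077], [0.7024, 0.1557]] mean [0.5222 0.1648]
  len 0.1281 ang -74.4
  len 0.2574 ang 10.8
  len 0.2971 ang 165.3
rail
[[0.4541, 0.1275], [0.6915, 0.1951]] mean [0.5728 0.1613]
  len 0.2469 ang 15.9
  len 0.2469 ang -164.1
[[0.4461, 0.123], [0.6829, 0.1763]] mean [0.5645 0.1496]
  len 0.2428 ang 12.7
  len 0.2428 ang -167.3
stop pad top [array([0.6007, 0.2286]), array([0.6201, 0.1656])]
```

```bash
python3 -m inch '[[0,-3,0,-10],[-0.5,-8,0,-20],[-1,-14,0,-30],[-1.5,-20,-1,-40],[-2,-25,-2,-50],[-2.5,-29,-3,-60],[-2.5,-30.4,-4,-67],[-2.5,-30.4,-4,-67]]' 6.5 60
python3 - <<'E'
from h import *
o=bot.get_obs();c=bot.camera("wrist");save("w1.png",c["img"])
print(o["ee_pos"],o["tcp_rot"],o["q"],c["fovy"],c["cx"],c["cy"],np.array(c["mount"]).round(4).tolist(),o["wrist_force"])
E
```

```text
time: 1.6
ee_pos: [0.5244, -0.3047, 0.1982]
tcp_rot: [-179.9, 0.1, 23.0]
wrist_force: [-0.4, 0.6, -0.3]
opening: 0.065
grasp_force: 0.0
[ 0.52440202 -0.3047061   0.19817822] [-1.79913690e+02  6.54204931e-02  2.29523920e+01] [-3.01586828e+01  1.23091469e+01  1.37390562e+01  9.15382094e+01
 -5.14667268e-04  1.26888975e+02] 65.70646984690485 320.75308089787296 201.72178226127687 [[-0.0012, -0.9571, -0.2898, 0.0738], [1.0, -0.0011, -0.0006, 0.0005], [0.0003, -0.2898, 0.9571, -0.1337], [0.0, 0.0, 0.0, 1.0]] [-0.44334939  0.62152801 -0.31680374]
```

View pics/w1.png

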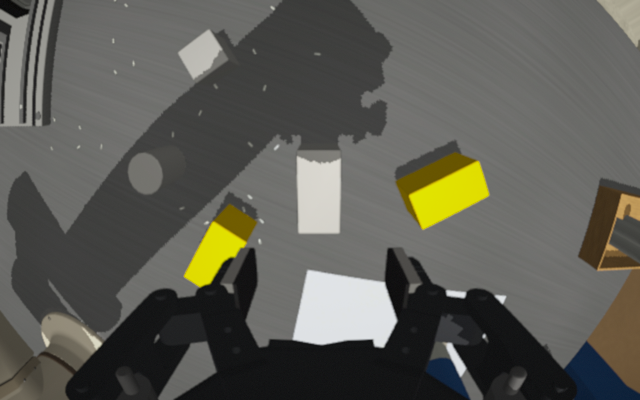

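The wrist view shows the block straight ahead and aligned with the jaws (columns 297–341, rows 150–234), with the yellow blocks clear on both sides. I'll turn the centre into a position.

```bash
cat >> h.py <<'E'
from scipy.spatial.transform import Rotation as Ro
def watz(o,c,p,z):
    f=c["img"].shape[0]/2/np.tan(np.radians(c["fovy"])/2)
    u=np.array([p[0]-c["cx"],p[1]-c["cy"]]);r=np.hypot(*u);th=r/f
    d=np.r_[np.sin(th)*u/max(r,1e-9),np.cos(th)]
    M=np.array(c["mount"]);R=Ro.from_euler("xyz",o["tcp_rot"],degrees=True).as_matrix()
    O=R@M[:3,3]+o["ee_pos"];d=R@M[:3,:3]@d
    return O+d*(z-O[2])/d[2]
E
python3 - <<'E'
from h import *
o=bot.get_obs();c=bot.camera("wrist")
for p in((319.3,192),(297,233),(341,233),(298,151),(341,151)): print(watz(o,c,p,.06).round(4))
E
```

```text
[ 0.5247 -0.3028  0.06  ]
[ 0.4791 -0.299   0.06  ]
[ 0.4956 -0.3376  0.06  ]
[ 0.552  -0.2707  0.06  ]
[ 0.5669 -0.3058  0.06  ]
```

```bash
python3 -m inch '[[0,0.1,-4,0],[0,0.1,-8,0],[0,0.1,-11,0],[0,0.1,-13.5,0],[0,0.1,-15.2,0],[0,0.1,-16.2,0],[0,0.1,-16.2,0],[0,0.1,-16.2,0]]' && python3 -m inch '[[0,0,0,0],[0,0,0,0],[0,0,0,0],[0,0,0,0],[0,0,0,0],[0,0,0,0],[0,0,0,0],[0,0,0,0]]' 3 60
```

```text
time: 2.7
ee_pos: [0.5255, -0.3032, 0.0383]
tcp_rot: [179.9, -0.0, 23.0]
wrist_force: [-0.6, -0.1, -0.6]
opening: 0.0648
grasp_force: 0.0
time: 3.7
ee_pos: [0.5254, -0.3031, 0.0383]
tcp_rot: [179.9, -0.1, 23.0]
wrist_force: [-0.9, 0.7, 6.4]
opening: 0.039
grasp_force: 62.6
```

```bash
python3 -m inch '[[0,0,2,0],[0,0,6,0],[0,0,10,0],[0,0,13,0],[-2,2,15,0],[-4,6,15,0],[-6,10,15,0],[-6,10,15,0]]'
python3 - <<'E'
from h import *
a=bot.camera("scene");b=bot.camera("side")
for n,c in(("a",a),("b",b)):
    for th,z in(("pallet",0),("pad_face",.04)):
        for d in bot.landmark_of(th,c)[:2]: print(th,np.round(d["point"]),round(d["score"],2),atz(c,d["point"],z).round(4))
def cr(c,x,y,w,h): return cv2.resize(c["img"][y:y+h,x:x+w],(800,int(800*h/w)),interpolation=cv2.INTER_CUBIC)
save("pal.png",np.vstack([cr(a,360,97,132,96)[:600]])); save("side1.png",cr(b,255,115,132,70))
E
```

```text
time: 4.7
ee_pos: [0.4639, -0.2011, 0.1886]
tcp_rot: [180.0, -0.0, 23.1]
wrist_force: [0.1, -0.4, -3.7]
opening: 0.0391
grasp_force: 62.9
pallet [426. 148.] 0.58 [0.5632 0.2015 0.    ]
pallet [444. 142.] 0.37 [0.5812 0.2486 0.    ]
pad_face [440. 142.] 0.51 [0.5903 0.2091 0.04  ]
pallet [316. 159.] 0.74 [0.5514 0.1941 0.    ]
pad_face [328. 143.] 0.57 [0.5869 0.2024 0.04  ]
```

View pics/pal.png

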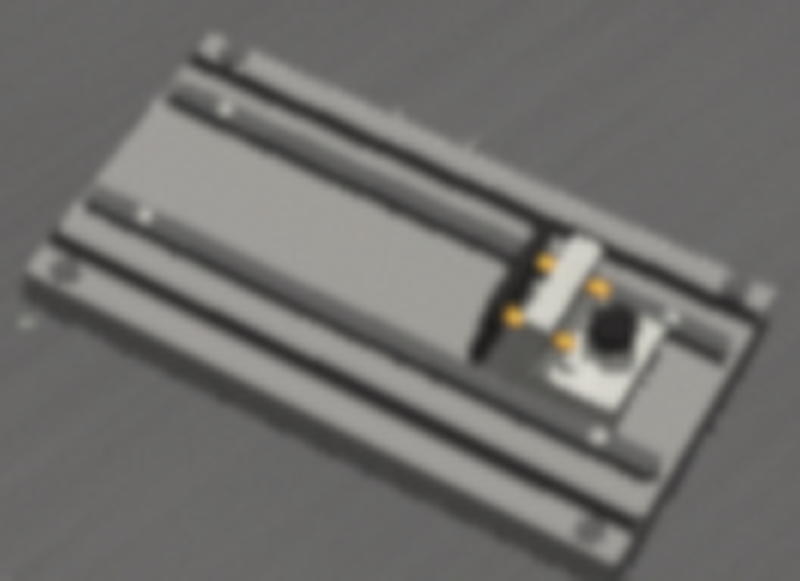

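View pics/side1.png

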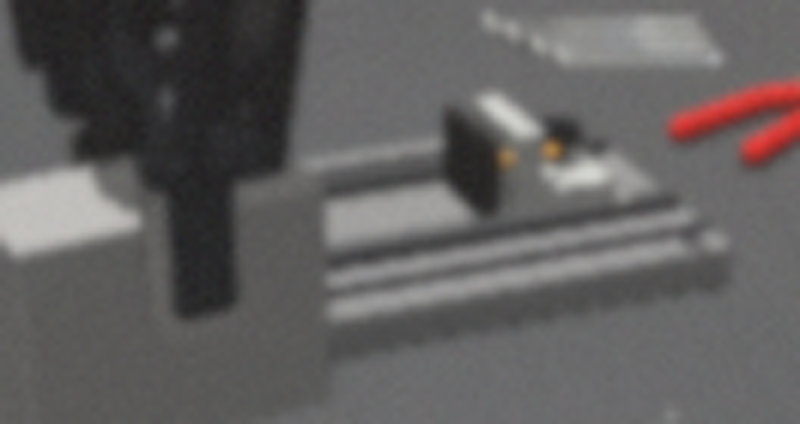

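The clear pallet view shows its top corners at crop (203,38), (25,268), (628,562) and (772,290), its rails and the pad top edge at (540,235)–(485,340). I'll fit the pallet pose to these.

Run:
```python
from h import *
from scipy.optimize import least_squares
a=bot.camera("scene");b=bot.camera("side")
S=lambda u,v:(360+u*132/800,97+v*132/800); D=lambda u,v:(255+(u-400)/3.0075,115+(v-300)/3)
PA=[(S(203,38),(-.13,.08,.02)),(S(25,266),(-.13,-.08,.02)),(S(630,562),(.13,-.08,.02)),(S(774,292),(.13,.08,.02)),
 (S(180,90),(-.125,.035,.028)),(S(97,195),(-.125,-.035,.028)),(S(652,466),(.125,-.035,.028)),(S(732,345),(.125,.035,.028))]
PB=[(D(425,403),(-.13,.08,.02)),(D(465,462),(-.13,-.08,.02)),(D(762,420),(.13,-.08,.02))]
def W(v,l):
    c,s=np.cos(v[2]),np.sin(v[2]);return [v[0]+c*l[0]-s*l[1],v[1]+s*l[0]+c*l[1],l[2]]
def fit(sets):
    r=lambda v:np.concatenate([np.array(proj(c,W(v,l)))-p for c,P in sets for p,l in P])
    s=least_squares(r,[.56,.2,.25],loss="soft_l1");print(s.x[:2].round(4),np.degrees(s.x[2]).round(2),r(s.x).round(1));return s.x
v=fit([(a,PA)]);fit([(b,PB)]);v=fit([(a,PA),(b,PB)])
c,s=np.cos(v[2]),np.sin(v[2])
for p,z in((S(548,232),.058),(S(502,290),.058),(S(478,358),.022)):
    w=atz(a,p,z)[:2]-v[:2];print("pad local",c*w[0]+s*w[1],-s*w[0]+c*w[1])
```

```text
[0.5634 0.197 ] 16.32 [ 0.8 -1.2 -0.2  1.1 -1.   0.8  1.1 -0.6 -1.4 -0.4 -1.  -0.2  2.   0.1
  0.2  0. ]
[0.5585 0.2063] 12.7 [-0.1 -3.6 -0.   1.5  0.1 -0.2]
[0.5619 0.1975] 15.82 [ 1.  -1.8 -0.5  0.3 -1.9  0.4  0.8 -0.6 -1.4 -1.1 -1.2 -1.   1.3 -0.1
 -0.2 -0.1  0.1 -1.2  4.   4.   2.4 -0.2]
pad local 0.04521251815279893 0.020375641817407628
pad local 0.04253207256520924 -0.016231958485897535
pad local 0.043966519232260824 -0.021429092215408695
```

```bash
python3 -m inch '[[0.5,5,0,-1],[1,10,0,-2],[2,16,0,-3],[3,22,0,-4],[4,28,0,-5],[5,33,0,-6],[5.9,37,0,-7],[5.9,38.8,0,-7]]'
python3 - <<'E'
from h import *
o=bot.get_obs();c=bot.camera("wrist");save("w2.png",c["img"]);print(o["ee_pos"],o["tcp_rot"])
for th,z in(("pallet",0),("pad_face",.04)):
    for d in bot.landmark_of(th,c)[:2]: print(th,np.round(d["point"]),round(d["score"],2),watz(o,c,d["point"],z).round(4))
E
```

```text
time: 6.1
ee_pos: [0.5293, 0.171, 0.1866]
tcp_rot: [-179.3, 0.1, 17.6]
wrist_force: [-0.3, -0.9, -4.2]
opening: 0.0394
grasp_force: 63.4
[0.52928925 0.17096912 0.18655601] [-1.79280416e+02  6.67307140e-02  1.76224718e+01]
pallet [304. 145.] 0.74 [0.5598 0.2007 0.    ]
pad_face [306. 111.] 0.9 [0.5946 0.207  0.04  ]
```

View pics/w2.png

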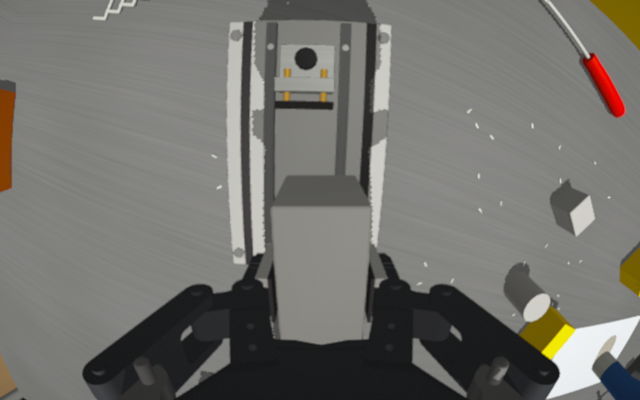

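The wrist view shows the held block at (320,260), with the rails and pad ahead (pad face edge at row 107, columns 274–333). The jaws sit a little to the right of the nest's middle. I'll compute the offsets.

Run:
```python
from h import *
from scipy.optimize import least_squares
c=bot.camera("wrist");n=bot.get_obs();print(n["ee_pos"],n["tcp_rot"])
o=dict(ee_pos=np.array([0.52928925,0.17096912,0.18655601]),tcp_rot=[-179.2804,.0667,17.6225])
P=[((230,24),(.13,.08,.02)),((391,26),(.13,-.08,.02)),((234,263),(-.13,.08,.02))]
Q=np.array([watz(o,c,p,l[2])[:2] for p,l in P]);L=np.array([l[:2] for _,l in P])
def r(v):
    R=Ro.from_euler("z",v[2]).as_matrix()[:2,:2];return (L@R.T+v[:2]-Q).ravel()
s=least_squares(r,[.56,.2,.28]);v=s.x;print(v[:2].round(4),np.degrees(v[2]).round(2),(r(v)*1e3).round(1))
R=Ro.from_euler("z",v[2]).as_matrix()[:2,:2]
for p,z in(((274,108),.058),((333,106),.058),((274,102),.058),((304,108),.058),((275,130),.028),((337,130),.028),((306,111),.04)):
    print(p,((watz(o,c,p,z)[:2]-v[:2])@R).round(4))
```

```text
[0.52882366 0.16841633 0.18712793] [-1.79322379e+02  4.94498684e-02  1.73765306e+01]
[0.5572 0.197 ] 15.66 [ 1.3  1.3  1.6 -1.3 -2.9 -0. ]
(274, 108) [0.0413 0.0256]
(333, 106) [ 0.0441 -0.0239]
(274, 102) [0.0464 0.0257]
(304, 108) [0.0416 0.0003]
(275, 130) [0.0204 0.0292]
(337, 130) [ 0.022  -0.0292]
(306, 111) [ 0.039  -0.0004]
```

```bash
python3 -m inch '[[-0.4,0.8,0,-0.8],[-0.9,1.8,-1,-1.6],[-0.9,1.8,-4,-1.6],[-0.9,1.8,-7,-1.6],[-0.9,1.8,-9,-1.6],[-0.9,1.8,-10,-1.6],[-0.9,1.8,-10,-1.6],[-0.9,1.8,-10,-1.6]]'
python3 - <<'E'
from h import *
import time
v=np.array([.558,.1972])
R=Ro.from_euler("z",15.8,degrees=True).as_matrix()[:2,:2]
o=bot.get_obs();print(((np.array(o["ee_pos"])[:2]-v)@R).round(4),o["ee_pos"],o["tcp_rot"])
E
```

```text
time: 7.3
ee_pos: [0.5254, 0.1711, 0.0882]
tcp_rot: [-178.6, -0.1, 17.4]
wrist_force: [-1.1, 0.5, -4.5]
opening: 0.039
grasp_force: 63.4
[-0.0385 -0.0163] [0.52543861 0.17105287 0.08824412] [-1.78562819e+02 -6.39755991e-02  1.73689943e+01]
```

```bash
python3 -m inch '[[0,0,0,0],[0,0,0,0],[0,0,0,0],[0,0,0,0],[0,0,0,0],[0,0,0,0],[0,0,0,0],[0,0,0,0]]'
python3 - <<'E'
from h import *
o=bot.get_obs();print(np.round(o["q"],2),np.round(o["qd"],2))
E
```

```text
time: 8.3
ee_pos: [0.525, 0.171, 0.0873]
tcp_rot: [-178.6, 0.0, 17.4]
wrist_force: [-0.7, -0.3, -4.2]
opening: 0.0391
grasp_force: 63.4
[ 17.32   5.04  -6.67  78.3    1.43 179.94] [ 0.11  0.02  0.05 -0.03  0.05 -0.04]
```

Joint 6 is at its 180° limit, so I'll lift and make a half turn. The block's ends are alike, so this changes nothing for the task.

```bash
python3 -m inch '[[0,0,4,0],[0,0.4,8,10],[0,0.8,9,20],[0,1.2,9,30],[0,1.5,9,40],[0,1.5,9,50],[0,1.5,9,60],[0,1.5,9,70]]' && python3 -m inch '[[0,0,0,10],[0,0,0,20],[0,0,0,30],[0,0,0,40],[0,0,0,50],[0,0,0,60],[0,0,0,70],[0,0,0,80]]' && python3 -m inch '[[0,0,0,10],[0,0,0,20],[0,0,0,28],[0,0,0,28],[0,0,0,28],[0,0,0,28],[0,0,0,28],[0,0,0,28]]'
python3 - <<'E'
from h import *
v=np.array([.558,.1972])
R=Ro.from_euler("z",15.8,degrees=True).as_matrix()[:2,:2]
o=bot.get_obs();print(((np.array(o["ee_pos"])[:2]-v)@R).round(4),o["ee_pos"],o["tcp_rot"],np.round(o["q"],1))
E
```

```text
time: 9.3
ee_pos: [0.525, 0.186, 0.1773]
tcp_rot: [-178.6, 0.0, 87.7]
wrist_force: [0.6, 0.2, -4.4]
opening: 0.0389
grasp_force: 63.4
time: 10.3
ee_pos: [0.525, 0.186, 0.1773]
tcp_rot: [-178.6, 0.0, 167.7]
wrist_force: [-0.4, -0.0, -4.2]
opening: 0.0392
grasp_force: 63.4
time: 11.3
ee_pos: [0.525, 0.186, 0.1773]
tcp_rot: [-178.6, 0.0, -164.6]
wrist_force: [0.0, 0.1, -4.0]
opening: 0.0388
grasp_force: 63.4
[-0.0348 -0.0018] [0.52498493 0.18598677 0.17728722] [-1.78566449e+02  1.46838571e-02 -1.64646558e+02] [20.2  5.2  3.4 88.3 -1.4  4.9]
```

```bash
python3 -m inch '[[-0.5,0,-1,0.4],[-0.9,-0.1,-4,0.4],[-0.9,-0.1,-7,0.4],[-0.9,-0.1,-9,0.4],[-0.9,-0.1,-10,0.4],[-0.9,-0.1,-10,0.4],[-0.9,-0.1,-10,0.4],[-0.9,-0.1,-10,0.4]]'
python3 - <<'E'
from h import *
v=np.array([.558,.1972])
R=Ro.from_euler("z",15.8,degrees=True).as_matrix()[:2,:2]
o=bot.get_obs();print(((np.array(o["ee_pos"])[:2]-v)@R).round(4),o["ee_pos"],o["tcp_rot"])
a=bot.camera("scene");b=bot.camera("side")
cr=lambda c,x,y:cv2.resize(c["img"][y:y+100,x:x+133],(800,600),interpolation=cv2.INTER_CUBIC)
save("s3.png",np.hstack([cv2.resize(cr(a,360,80),(400,300)),cv2.resize(cr(b,255,90),(400,300))]))
E
```

```text
time: 12.3
ee_pos: [0.5164, 0.1852, 0.0782]
tcp_rot: [-178.6, 0.1, -164.2]
wrist_force: [-0.7, 0.5, -4.9]
opening: 0.0391
grasp_force: 63.4
[-0.0433 -0.0003] [0.516445   0.18517628 0.07820189] [-1.78573815e+02  9.83730528e-02 -1.64218949e+02]
```

View pics/s3.png

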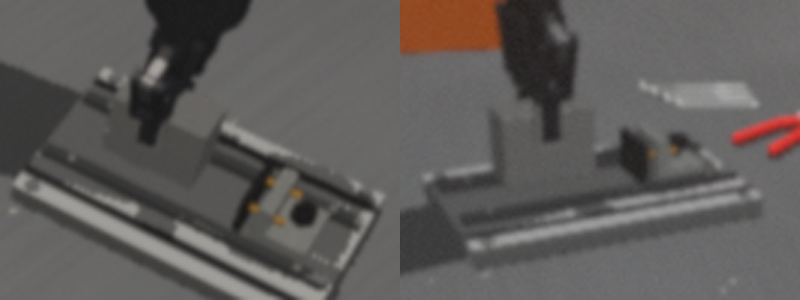

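The block hovers upright over the nest between the rails, short of the pad. I'll lower it slowly.

```bash
python3 -m inch '[[0,0,-0.8,0],[0,0,-1.3,0],[0,0,-1.5,0],[0,0,-1.6,0],[0,0,-1.7,0],[0,0,-1.75,0],[0,0,-1.8,0],[0,0,-1.8,0]]'
```

```text
time: 13.4
ee_pos: [0.516, 0.185, 0.0593]
tcp_rot: [-178.6, 0.0, -164.2]
wrist_force: [-0.4, 0.5, -4.6]
opening: 0.0391
grasp_force: 63.4
```

```bash
python3 -m inch '[[0,0,-0.03,0],[0,0,-0.06,0],[0,0,-0.1,0],[0,0,-0.1,0],[0,0,-0.1,0],[0,0,-0.1,0],[0,0,-0.1,0],[0,0,-0.1,0]]'
```

```text
time: 14.4
ee_pos: [0.5161, 0.185, 0.0587]
tcp_rot: [-178.6, 0.0, -164.2]
wrist_force: [-2.4, -2.3, 5.6]
opening: 0.0388
grasp_force: 64.6
```

```bash
python3 -m inch '[[0,0,0.05,0],[0.5,0.14,0.05,0],[1.1,0.31,0.05,0],[1.7,0.48,0.05,0],[2.3,0.65,0.05,0],[2.8,0.79,0.05,0],[3.2,0.9,0.05,0],[3.2,0.9,0.05,0]]'; python3 -m inch '[[0,0,0,0],[0,0,0,0],[0.05,0.014,0,0],[0.1,0.027,0,0],[0.15,0.041,0,0],[0.2,0.054,0,0],[0.2,0.054,0,0],[0.2,0.054,0,0]]'
```

```text
time: 15.4
ee_pos: [0.548, 0.1941, 0.0587]
tcp_rot: [-178.6, -0.0, -164.2]
wrist_force: [-2.6, -1.7, 3.4]
opening: 0.0391
grasp_force: 64.3
time: 16.4
ee_pos: [0.5496, 0.1944, 0.0587]
tcp_rot: [-178.6, -0.0, -164.2]
wrist_force: [-5.2, -1.6, 3.8]
opening: 0.0391
grasp_force: 64.4
```

```bash
python3 -m inch '[[0,0,0.05,0],[0,0,0.05,0],[0.05,0.014,0.05,0],[0.1,0.027,0.05,0],[0.15,0.041,0.05,0],[0.2,0.054,0.05,0],[0.2,0.054,0.05,0],[0.2,0.054,0.05,0]]';  python3 -m inch '[[0,0,0,0],[0,0,0,0],[0.05,0.014,0,0],[0.1,0.027,0,0],[0.15,0.041,0,0],[0.2,0.054,0,0],[0.2,0.054,0,0],[0.2,0.054,0,0]]'
```

```text
time: 17.4
ee_pos: [0.552, 0.1951, 0.0593]
tcp_rot: [-178.6, 0.0, -164.2]
wrist_force: [0.3, 0.6, -4.8]
opening: 0.0388
grasp_force: 63.4
time: 18.4
ee_pos: [0.554, 0.1956, 0.0593]
tcp_rot: [-178.6, 0.0, -164.2]
wrist_force: [0.2, 0.1, -4.5]
opening: 0.0393
grasp_force: 63.4
```

```bash
for i in 1; do python3 -m inch '[[0.05,0.014,0,0],[0.1,0.027,0,0],[0.15,0.041,0,0],[0.2,0.054,0,0],[0.25,0.07,0,0],[0.3,0.084,0,0],[0.3,0.084,0,0],[0.3,0.084,0,0]]'; done
```

```text
time: 19.4
ee_pos: [0.557, 0.1964, 0.0593]
tcp_rot: [-178.6, 0.0, -164.2]
wrist_force: [-1.3, -0.2, -4.6]
opening: 0.039
grasp_force: 63.4
```

```bash
python3 -m inch '[[0.05,0.014,0,0],[0.1,0.027,0,0],[0.15,0.041,0,0],[0.2,0.054,0,0],[0.2,0.054,0,0],[0.2,0.054,0,0],[0.2,0.054,0,0],[0.2,0.054,0,0]]'
```

```text
time: 20.4
ee_pos: [0.5589, 0.197, 0.0593]
tcp_rot: [-178.6, 0.0, -164.2]
wrist_force: [-3.6, -1.8, -2.9]
opening: 0.0389
grasp_force: 63.6
```

The contact is about 4 N against the pad. I'll hold briefly, ease back 1.5 mm, lower onto the plate and release.

```bash
python3 -m inch '[[0,0,0,0],[-0.07,-0.02,0,0],[-0.14,-0.04,0,0],[-0.14,-0.04,-0.03,0],[-0.14,-0.04,-0.06,0],[-0.14,-0.04,-0.06,0],[-0.14,-0.04,-0.06,0],[-0.14,-0.04,-0.06,0]]'; python3 -m inch '[[0,0,0,0],[0,0,0,0],[0,0,0,0],[0,0,0,0],[0,0,0,0],[0,0,0,0],[0,0,0,0],[0,0,0,0]]' 6.5; python3 -m inch '[[0,0,1,0],[0,0,3,0],[0,0,6,0],[0,0,9,0],[-2,0,12,0],[-6,-4,14,0],[-10,-8,14,0],[-12,-12,14,0]]'
python3 - <<'E'
from h import *
a=bot.camera("scene");b=bot.camera("side")
for c in(a,b):
    for th,z in(("blank_center",.05),("pad_face",.04)):
        for d in bot.landmark_of(th,c)[:4]:
            w=atz(c,d["point"],z)
            if w[1]>0.05: print(th,round(d["score"],2),((w[:2]-[.558,.1972])@Ro.from_euler("z",15.8,degrees=True).as_matrix()[:2,:2]).round(4))
cr=lambda c,x,y:cv2.resize(c["img"][y:y+100,x:x+133],(400,300),interpolation=cv2.INTER_CUBIC)
save("s4.png",np.hstack([cr(a,360,80),cr(b,255,90)]))
E
```

```text
time: 21.4
ee_pos: [0.5577, 0.1966, 0.0588]
tcp_rot: [-178.6, 0.0, -164.2]
wrist_force: [-1.5, 0.2, -2.4]
opening: 0.0393
grasp_force: 63.6
time: 22.4
ee_pos: [0.5576, 0.1966, 0.0586]
tcp_rot: [-178.6, 0.0, -164.2]
wrist_force: [0.8, -0.1, 0.5]
opening: 0.0646
grasp_force: 0.0
time: 23.4
ee_pos: [0.4361, 0.0758, 0.2]
tcp_rot: [-178.6, 0.1, -164.2]
wrist_force: [0.2, -0.4, 0.7]
opening: 0.0648
grasp_force: 0.0
blank_center 0.83 [0.005  0.0006]
pad_face 0.62 [0.0442 0.0016]
blank_center 0.82 [ 0.0005 -0.0108]
pad_face 0.59 [ 0.0382 -0.0038]
```

View pics/s4.png

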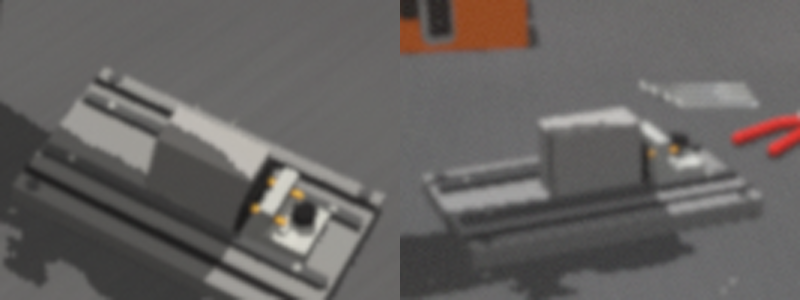

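The block stands flat between the rails, parallel to them, with its end at the pad in both views. Its centre is about 39 mm from the pad face. I'll hand the job in.

```bash
python3 -c "
from workcell import bot
print(bot.job_done())"
```

```text
the job is handed in; nothing more can be done
None
```

I set the block flat between the rails, pressed it against the sprung pad with about 4 N, released it touching the pad, and handed the job in at about 23.5 s; the hand-in returned no verdict.

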